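# Sweep the used tube caps off the board into the catch bin

## Task

Clear the used caps from the white work board: with the outside of your fingers, gently sweep all three orange screw caps off the board's open end so that they drop into the blue catch bin. Push them only, never pinch or lift them, and leave the amber vial standing where it is and do not bump the tube rack.

Things in the scene. Friction and masses are not known exactly. Their poses are not given: they have to be found in the camera images.
- board: white plastic work board standing fixed on the bench, 290 mm along its x and 260 mm along its y, top surface 60 mm above the bench. Both edges across x carry a grey lip 12 mm wide, its top 8 mm above the board's surface (free width between lips 266 mm); the two ends across y are open, without lips. Origin: centre of its underside, at bench height; z up, yaw varies.
- bin: blue open-topped catch bin fixed against one of the two open (y) ends of the board, at +y in some runs and at -y in others. 250 mm along x, 120 mm along y, 45 mm high, so its rim is 15 mm below the board's surface; walls and floor 4 mm thick. Origin: centre of its underside at bench height, 192 mm from the board's origin along the board's y (2 mm gap between board and bin), axes parallel to the board's.
- cap_a: orange screw cap of a large sample tube, a ribbed disc with a yellow spot on top, 35 mm across (34 mm without the ribs) and 14 mm high, about 16 g, lying loose and flat on the board at the start; slides when pushed. Origin: centre of its underside, z up.
- cap_b: orange screw cap of a large sample tube, a ribbed disc with a yellow spot on top, 35 mm across (34 mm without the ribs) and 14 mm high, about 16 g, lying loose and flat on the board at the start; slides when pushed. Origin: centre of its underside, z up.
- cap_c: orange screw cap of a large sample tube, a ribbed disc with a yellow spot on top, 35 mm across (34 mm without the ribs) and 14 mm high, about 16 g, lying loose and flat on the board at the start; slides when pushed. Origin: centre of its underside, z up.
- vial: small amber glass vial with black cap, 28 mm across and 50 mm high, 60 g, standing loose on the board among the caps; it must stay standing where it is. It may stand between a cap and the bin. Caps and vial start 80 mm or more apart, centre to centre, at least 60 mm from the open ends and from the lips. Origin: centre of its underside.
- rack: low grey rack with white top plate full of small closed tubes with green, blue and yellow caps, 204 x 104 mm, 46 mm high over the tubes, fixed on the bench at the board's other open end (origin 192 mm from the board's origin, so its near side is 10 mm from the board's end). Not to be bumped. Origin: centre of its underside at bench height.

How it is judged:
By the outcome, as a careful person would: the job done as asked, in the order asked, and still so for the second after the job is handed in, with the robot touching nothing.
It also fails if it takes over 64 s, if anything falls off the work surface, if the arm or the gripper's body presses on something with over 40 N, if the wrist force passes 120 N, or if a joint passes its speed limit or range.

## Robot

A 6-joint arm with a two-finger parallel gripper is mounted at the origin on the work surface. World frame = base frame: x ahead of the robot, y to its left, z up, the work surface at z = 0. Lengths are in m, angles in rad, forces in N, time in s.
With the tool pointing down it reaches from about 0.35 to 0.975 m from the base axis. Payload 7.1 kg.
Tool frame: the origin (TCP) lies on the mounting face of the last link; the fingertips stand 182 mm ahead of it and the grasp point (between the pads) lies 163 mm ahead of it; z points along the fingers, y is the line along which they close (so a half turn about z gives the same grasp; the last joint's range is limited). The gripper opens to 88 mm and grips with 3 to 60 N. Pads are 20 mm wide; open, the fingers measure 115 mm over their backs; the gripper's body (75 mm by 178 mm) begins 61 mm behind the grasp point.
Start: joints at [-1.332, 0.423, 1.63, -0, 1.089, -0.019], TCP at [0.159, -0.604, 0.405] pointing down, gripper open.
Joint ranges: [-3, 3], [-0.9, 2.11], [0.09, 2.58], [-1.31, 4.45], [0.11, 2.69], [-2.54, 2.54]. Speed limits (rad/s): [2.39, 2.39, 3.01, 3.14, 3.14, 3.14].

## Interface

Orientations are given as [roll, pitch, yaw] about the fixed x, y, z axes, in that order (R = Rz(yaw) Ry(pitch) Rx(roll)).
In Python, from station import move_to, movel, move_j, move_gripper, hold, ik, sense, capture, calibration, MotionError, hand_in, find_in, cut_out, place_of gives the robot as it stands. Calls block until the motion is done:
- move_to(position, orientation): joint-space move of the TCP to a pose.
- movel(position, speed=0.15, frame=None, f_stop=None): straight line of the TCP; frame=None keeps the orientation; speed is the mean speed in m/s. With f_stop (N) it stops when the force on the tool has changed by that much, and returns True; else False.
- move_j(angles): joint-space move.
- move_gripper(opening, f_grip=None): opening from 0.0 (shut) to 1.0 (fully open); f_grip is the grip in N (None keeps the last); returns when the fingers have stopped.
- hold(seconds).
- ik(position, orientation): joint angles nearest the present ones, or None.
- sense(): the state.
- capture(name): name is "side" or "top"; returns the picture (400x640x3 uint8, red, green, blue); there is no depth.
- calibration(name): a dict with "intrinsics" (3x3 intrinsics, pixels), "R" (3x3) and "t" (3): a world point X has camera coordinates R X + t. Camera axes: x right, y down, z forward; pixel columns grow to the right and rows downward; lengths in m; the calibration is good to about 2 mm. A picture is of the moment at which its call begins. calibration takes no time and is no camera call.
A pose or a line that the arm cannot do raises MotionError and nothing moves.
- hand_in(): hands the job in; it is judged then, once.
Trained networks look in the newest picture that a camera, given by its name, has taken for a name from the list of things; names that differ only in an ending like _2 or _b are one class to them, and where a whole thing is asked for, a point or a joint stands for the part that bears it (a point fixed in the world has none). Each returns a list of dicts, best first, with "confidence" (0 to 1); they miss things now and then, are a little off and sometimes report something else, mostly with a low value. They report only what shows in the picture. A call takes as long as a camera call.
- find_in(target, camera): "pixel" ([column, row] in pixels, amid what is visible of it).
- cut_out(target, camera): "mask" (400x640 bool, what is visible of it) and "pixel" ([column, row] in pixels, amid what is visible of it).
- place_of(target, camera): "pixel" ([column, row] in pixels: a listed point, or the origin of a listed thing).
The state is a dict: "t": time; "joint_positions": joint angles; "dq": joint speeds; "joint_efforts": joint torques, N m; "tool_pos": TCP position; "tool_rot": TCP orientation; "ft_force": force on the tool from outside, world axes, zero at the start; "ft_torque": the same for the moment, N m; "width": opening from 0.0 (shut) to 1.0 (fully open); "grip_force": force on a finger pad.
Only numpy, scipy, OpenCV 4.12 (cv2) and the standard library are available. Lean on these libraries where they do the work, as an engineer would, in place of code of your own. Each camera call takes 0.05 s, during which the arm holds its last target. There are 200 camera calls.

## Working session

There is one attempt and no reset: what is moved stays moved. The work goes in short steps, each a Python script; the robot and the scene stay as the last script left them, time stands still between calls to the robot, and variables do not carry over. Pictures are saved under pics/ and viewed, at most 10 in all, crops included, and the job is handed in when it is done.

```bash
mkdir -p pics; cat > h.py <<'E'
import numpy as np, cv2
from station import *
def ray(cam,px,z):
    c=calibration(cam);K,R,t=map(np.array,(c["intrinsics"],c["R"],c["t"]))
    d=R.T@np.linalg.solve(K,[px[0],px[1],1.]);o=-R.T@t
    return o+d*(z-o[2])/d[2]
def proj(cam,X):
    c=calibration(cam);K,R,t=map(np.array,(c["intrinsics"],c["R"],c["t"]))
    p=K@(R@np.array(X)+t);return p[:2]/p[2]
E
python3 - <<'E'
from h import *
for c in("top","side"):
    im=capture(c);cv2.imwrite(f"pics/{c}0.png",im[:,:,::-1])
    k=calibration(c);print(c,-np.array(k["R"]).T@np.array(k["t"]))
    for n,z in(("board",0),("bin",0),("rack",0),("cap_a",.06),("vial",.06)):
        for r in place_of(n,c)[:5]: print(n,np.round(r["pixel"],1),round(r["confidence"],2),np.round(ray(c,r["pixel"],z),4))
    for r in cut_out("cap_a",c)[:4]: print("cut",np.round(r["pixel"],1),round(r["confidence"],2),np.round(ray(c,r["pixel"],.07),4))
s=sense();print(s["t"],s["tool_rot"],s["width"])
E
```

```text
top [0.43666792 0.01673751 0.72270138]
board [326.  204.1] 0.96 [0.5783 0.0121 0.    ]
bin [423.8 204.9] 0.58 [ 0.6019 -0.1799  0.    ]
bin [358.9 171. ] 0.47 [ 0.6544 -0.0453  0.    ]
rack [226.2 202.5] 0.79 [0.5557 0.2086 0.    ]
cap_a [359. 172.] 0.87 [ 0.6344 -0.0405  0.06  ]
cap_a [289.7 224.5] 0.7 [0.521  0.0725 0.06  ]
cap_a [302.5 167.4] 0.64 [0.6296 0.0643 0.06  ]
vial [353.  230.8] 0.79 [ 0.5246 -0.0413  0.06  ]
cut [284.8 220.4] 0.86 [0.5259 0.0813 0.07  ]
cut [358.4 168.6] 0.72 [ 0.6377 -0.0379  0.07  ]
cut [303.8 162.8] 0.53 [0.6357 0.0624 0.07  ]
side [ 0.27013366 -0.64005268  0.60493143]
board [313.7 223.1] 0.86 [0.5787 0.0164 0.    ]
bin [371.5 287.6] 0.69 [ 0.5954 -0.179   0.    ]
rack [271.4 174.8] 0.64 [0.5641 0.2102 0.    ]
rack [274.7 188. ] 0.27 [0.5522 0.1595 0.    ]
cap_a [356.5 204. ] 0.68 [ 0.6444 -0.0319  0.06  ]
cap_a [272.  189.9] 0.62 [0.5172 0.0765 0.06  ]
cap_a [325.4 178.3] 0.5 [0.629  0.0687 0.06  ]
vial [303.2 220.5] 0.85 [ 0.5341 -0.0343  0.06  ]
cut [274.1 187.9] 0.66 [0.5187 0.0677 0.07  ]
cut [355.  201.2] 0.66 [ 0.6392 -0.0345  0.07  ]
cut [326.7 175.6] 0.58 [0.6289 0.0631 0.07  ]
0.7 [3.14152510e+00 3.52620491e-05 2.57856221e-01] 0.9960934882583684
```

```bash
python3 - <<'E'
import cv2,numpy as np
from h import *
for c in("top","side"):
    im=cv2.imread(f"pics/{c}0.png")
    hsv=cv2.cvtColor(im,cv2.COLOR_BGR2HSV)
    # yellow spots on caps
    m=cv2.inRange(hsv,(22,120,120),(34,255,255))
    n,l,st,ce=cv2.connectedComponentsWithStats(m)
    for i in range(1,n):
        if st[i,4]>6:print(c,"yellow",ce[i].round(1),st[i,4],ray(c,ce[i],.074).round(4))
    m=cv2.inRange(hsv,(3,130,100),(34,255,255))
    n,l,st,ce=cv2.connectedComponentsWithStats(m)
    for i in range(1,n):
        if st[i,4]>60:print(c,"orange",ce[i].round(1),st[i],ray(c,ce[i],.070).round(4))
    x0,y0=(170,90)
    cv2.imwrite(f"pics/{c}0c.png",cv2.resize(im[90:330,170:490],None,fx=2.5,fy=2.5,interpolation=2))
E
```

```text
top yellow [207.5 155. ] 30 [0.6263 0.2388 0.074 ]
top yellow [219.3 155.4] 32 [0.6283 0.2172 0.074 ]
top yellow [231.5 155.6] 31 [0.6309 0.195  0.074 ]
top yellow [243.6 156. ] 30 [0.633 0.173 0.074]
top yellow [302.1 163.5] 95 [0.6327 0.065  0.074 ]
top yellow [358.7 166.9] 98 [ 0.6397 -0.0378  0.074 ]
top yellow [206.2 166.6] 35 [0.6043 0.2369 0.074 ]
top yellow [218.5 167.1] 29 [0.6062 0.2146 0.074 ]
top yellow [230.6 167.3] 32 [0.6086 0.1927 0.074 ]
top yellow [285.7 221. ] 108 [0.5245 0.0792 0.074 ]
top orange [302.2 163.9] [294 156  18  17 235] [0.6332 0.0651 0.07  ]
top orange [358.6 167.2] [350 159  18  18 244] [ 0.6404 -0.038   0.07  ]
top orange [285.7 221.4] [277 213  19  18 267] [0.5243 0.0795 0.07  ]
side yellow [303.3 152.6] 7 [0.6196 0.1566 0.074 ]
side yellow [328.4 173.1] 18 [0.6334 0.0645 0.074 ]
side yellow [276.3 182.5] 11 [0.5272 0.0776 0.074 ]
side yellow [356.7 200.4] 25 [ 0.6405 -0.0382  0.074 ]
side orange [328.4 174. ] [321 170  16   9 117] [0.6345 0.0667 0.07  ]
side orange [275.1 183.4] [267 179  17  10 130] [0.5258 0.0808 0.07  ]
side orange [356.5 201.3] [348 196  18  11 152] [ 0.6416 -0.0358  0.07  ]
```

View pics/top0c.png

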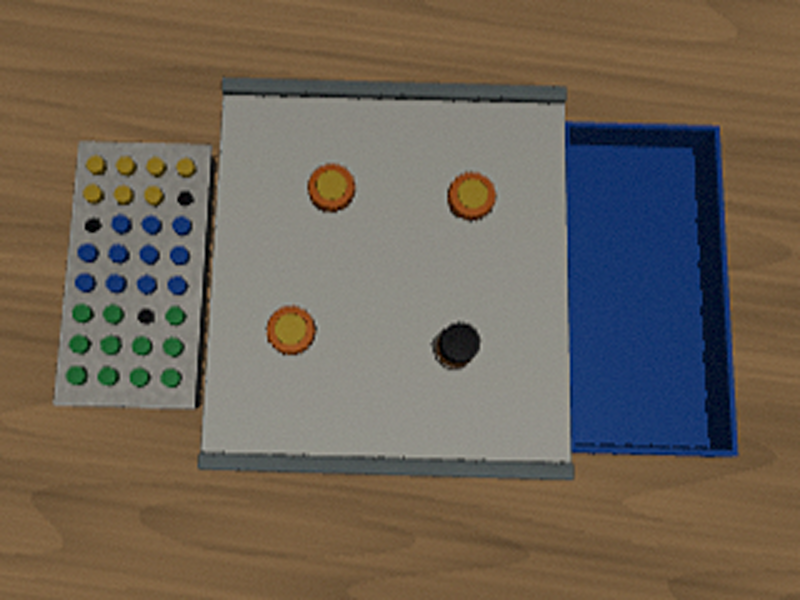

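View pics/side0c.png

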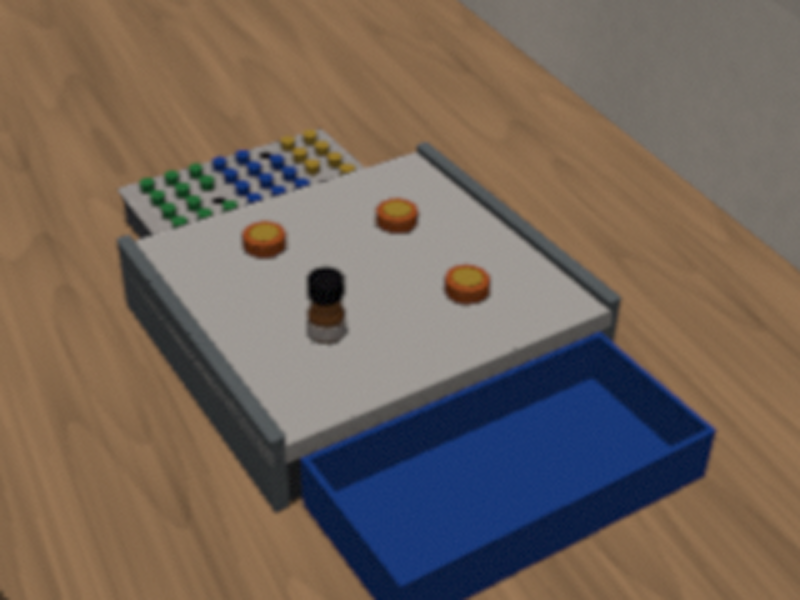

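```bash
python3 - <<'E'
from h import *
for c in("top","side"):
    im=cv2.imread(f"pics/{c}0.png").astype(int)
    m=(im.max(2)<32).astype(np.uint8)
    px=proj(c,[.53,-.036,.11]); n,l,st,ce=cv2.connectedComponentsWithStats(m)
    for i in range(1,n):
        if np.hypot(*(ce[i]-px))<25 and st[i,4]>20: print(c,ce[i].round(1),st[i],ray(c,ce[i],.11 if c=="top" else .105).round(4))
# board top corners (lip outer, z .068), from top crop
for p in((222,79),(566,87),(199,454),(573,464)): print(p,ray("top",(170+p[0]/2.5,90+p[1]/2.5),.068).round(4))
print("end edge",ray("top",(170+566/2.5,90+105/2.5),.06).round(4),ray("top",(170+571/2.5,90+460/2.5),.06).round(4))
print("bin rim",[ray("top",(170+a/2.5,90+b/2.5),.045).round(4) for a,b in((719,125),(737,454))])
E
```

```text
top [353.  226.6] [345 220  17  16 174] [ 0.5249 -0.0362  0.11  ]
side [299.8 204.5] [294 198  13  14 159] [ 0.5247 -0.0425  0.105 ]
(222, 79) [0.7054 0.1576 0.068 ]
(566, 87) [ 0.7328 -0.0998  0.068 ]
(199, 454) [0.4301 0.1286 0.068 ]
(573, 464) [ 0.457  -0.1279  0.068 ]
end edge [ 0.7219 -0.1025  0.06  ] [ 0.4597 -0.128   0.06  ]
bin rim [array([ 0.7274, -0.2235,  0.045 ]), array([ 0.4799, -0.2486,  0.045 ])]
```

```bash
cat >> h.py <<'E'
C=np.array([.581,.0146]); U=np.array([.104,-.9946]); EX=np.array([.9946,.104])
def push(p,d,beyond=.022,zt=.065):
    """sweep cap centred at p along d until the finger face is `beyond` past the open end"""
    p=np.array(p);d=np.array(d)/np.linalg.norm(d)
    yaw=np.arctan2(d[1],d[0])+np.pi
    o=[np.pi,0,yaw]; a=p-.044*d
    L=(.13+beyond-(p-C)@U)/(d@U)-.010
    e=p+L*d
    print("start",a.round(3),"end",e.round(3),"exit x",round((e-C)@EX,3),"yaw",round(yaw,2))
    z=zt+.182
    move_to([*a,z+.075],o); movel([*a,z],.12)
    print("force",np.round(sense()["ft_force"],1))
    movel([*e,z],.06); movel([*e,z+.075],.15)
    print("t",sense()["t"],np.round(sense()["ft_force"],1))
def see(n):
    for c in("top","side"):
        im=capture(c);cv2.imwrite(f"pics/{c}{n}.png",im[:,:,::-1])
        hsv=cv2.cvtColor(im,cv2.COLOR_RGB2HSV)
        k,l,st,ce=cv2.connectedComponentsWithStats(cv2.inRange(hsv,(3,130,80),(34,255,255)))
        for i in range(1,k):
            if st[i,4]>60:print(c,"orange",st[i,4],ray(c,ce[i],.074).round(4))
    a,b=[cv2.imread(f"pics/{c}{n}.png")[90:330,170:490] for c in("top","side")]
    cv2.imwrite(f"pics/both{n}.png",cv2.resize(np.hstack([a,b]),(800,300)))
E
python3 - <<'E'
from h import *
move_gripper(0.0)
push([.640,-.038],U)
movel([.66,-.09,.33],.2)
see(1)
E
```

```text
start [0.635 0.006] end [ 0.649 -0.121] exit x 0.053 yaw 1.67
force [-0.4 -0.6 -0.3]
t 8.4833 [-0.8 -0.6 -0.6]
top orange 262 [0.6311 0.0647 0.074 ]
top orange 284 [0.5232 0.0787 0.074 ]
side orange 83 [0.6173 0.169  0.074 ]
side orange 70 [0.5949 0.1745 0.074 ]
side orange 171 [0.6288 0.0557 0.074 ]
side orange 188 [0.522  0.0695 0.074 ]
side orange 235 [ 0.6148 -0.1701  0.074 ]
```

View pics/both1.png

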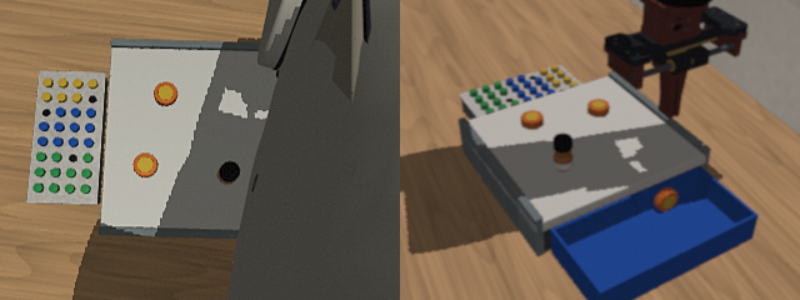

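```bash
python3 - <<'E'
from h import *
p=np.array([.632,.0645]); t=C+.165*U+.0*EX
push(p,t-p)
movel([.52,.13,.35],.25)
see(2)
E
```

```text
start [0.639 0.108] end [ 0.602 -0.126] exit x 0.006 yaw 1.41
force [0.6 0.2 0.2]
t 15.2417 [ 0.3  0.5 -0.2]
top orange 102 [ 0.6331 -0.1158  0.074 ]
top orange 232 [ 0.5892 -0.1369  0.074 ]
top orange 182 [0.5235 0.0737 0.074 ]
side orange 83 [0.6173 0.169  0.074 ]
side orange 71 [0.5948 0.1749 0.074 ]
side orange 173 [0.5216 0.0685 0.074 ]
side orange 229 [ 0.6152 -0.1689  0.074 ]
side orange 260 [ 0.5695 -0.2023  0.074 ]
```

View pics/both2.png

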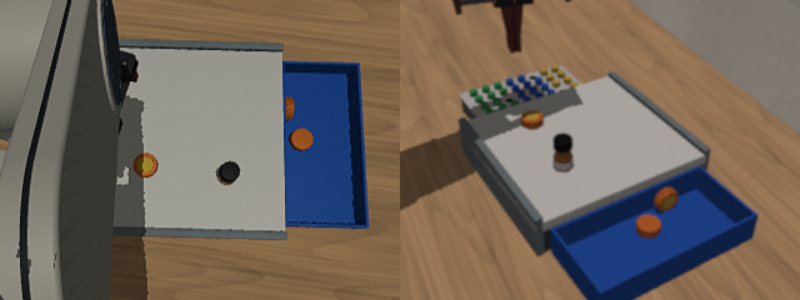

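```bash
python3 - <<'E'
from h import *
p=np.array([.5245,.079]); t=C+.165*U+.02*EX
d=(t-p)/np.linalg.norm(t-p);v=np.array([.525,-.038])-p
print("vial clearance line",abs(d[0]*v[1]-d[1]*v[0]))
push(p,d)
movel([.56,-.05,.45],.25); move_j([-1.332,.423,1.63,0,1.089,-.019])
see(3)
print(sense()["t"])
for c in("top","side"):
    for r in place_of("vial",c)[:1]: print(r["pixel"],ray(c,r["pixel"],.06))
E
```

```text
vial clearance line 0.04421483266581954
start [0.508 0.12 ] end [ 0.609 -0.126] exit x 0.013 yaw 1.96
force [ 1.   0.6 -0.5]
t 23.175 [-0.3 -0.3  0.3]
top orange 99 [ 0.6333 -0.1158  0.074 ]
top orange 329 [ 0.5924 -0.1315  0.074 ]
side orange 76 [0.6176 0.1702 0.074 ]
side orange 63 [0.5951 0.176  0.074 ]
side orange 393 [ 0.5975 -0.1619  0.074 ]
side orange 247 [ 0.5704 -0.2003  0.074 ]
26.4833
[353.1, 228.9] [ 0.52797859 -0.04114004  0.06      ]
[302.4, 221.4] [ 0.53181039 -0.03596793  0.06      ]
```

View pics/both3.png

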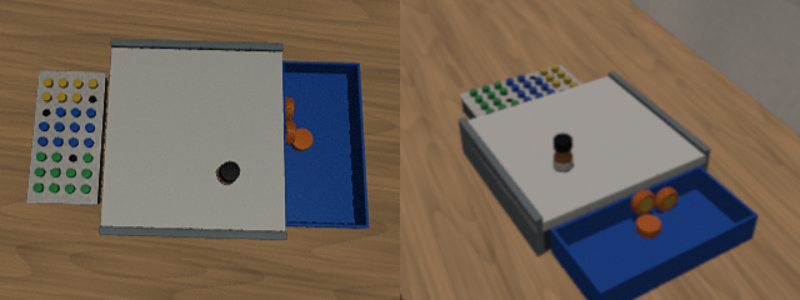

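```bash
python3 - <<'E'
import cv2
a=cv2.imread("pics/side3.png")[205:295,320:440];b=cv2.imread("pics/top3.png")[140:230,370:490]
cv2.imwrite("pics/z.png",cv2.resize(cv2.hconcat([a,b]),(800,300),interpolation=2))
E
```

```text
(no output)
```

View pics/z.png

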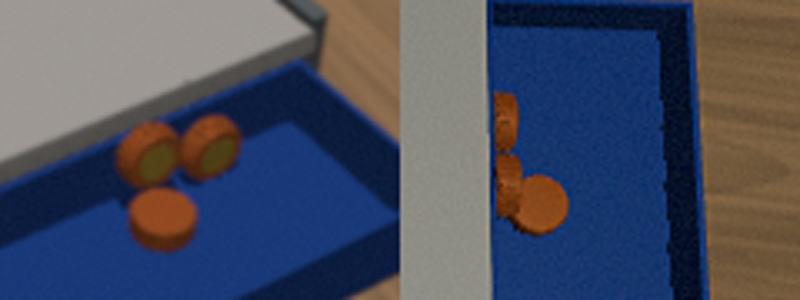

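All three caps are inside the bin: one lies flat and two stand on edge against the board-side wall. They are at rest, and the vial hasn't moved.

```bash
python3 -c "
from station import *
print(hand_in())"
```

```text
the job is handed in; nothing more can be done
None
```

I swept all three caps off the board's open end into the blue bin, left the vial standing in place and the rack untouched, and handed the job in at about 26.5 s.

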